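Vent the desiccator, crack its stuck lid and hold it just open

TASK

Let air into the desiccator: slide the red vent knob on its grey side block away from you until you feel its stop. Then pull the see-through lid up by its blue knob until its sticky seal lets go, without letting it fly up, and finish still holding the lid level over the pot, about 30 mm above the rim and touching nothing but your gripper. Leave everything else on the bench alone.

Things in the scene. Friction and masses are not known exactly. Their poses are not given: they have to be found in the camera images.
- desiccator: Desiccator base, fixed to the bench: round white pot, 176 mm across, its rim 100 mm above the bench; a grey vent block 110 x 68 mm, top 95 mm up, stands beside it at y = -116 to -184 mm. Origin: on the bench under the pot's centre. Axes: z up, the vent slide moves along x, the vent block lies to -y. Place and yaw differ each time.
- rim (a point): Centre of the pot's rim, 100 mm above the bench, axes as the desiccator's. With the lid shut it coincides with the lid's origin.
- lid: Loose round lid, see-through dome on a flange 180 mm across and 8 mm thick, 0.28 to 0.46 kg. Origin: centre of the flange's underside, z up. A black rubber plug below it reaches 25 mm into the pot and its bead is held by the seal: a straight pull of about 15 to 25 N, weight included (differs), is needed over the first 7 mm of lift, then it gives suddenly; from 18 mm up it is free.
- lid_knob (a point): Gripping point on the axis of the lid's round blue knob, 56 mm above the lid's origin (156 mm above the bench when shut). The knob is a cylinder 34 mm across; its top is 20 mm above this point, the dome 22 mm below it. Moves with the lid.
- vent (a joint): Travel of the vent slide in m: it moves along the desiccator's +x from 0 (closed) to its hard stop at 0.030 (open). Starts between 0 and 0.015. It drags with about 3 N and stays where it is left.
- vent_knob (a point): Gripping point in the red vent knob, an upright square post 14 x 14 mm on top of the vent block, at desiccator y = -150 mm; the post's top is 14 mm above this point, the vent block's top 25 mm below it. Moves with the slide.
- pipette_dark: Dark hand pipette lying on the bench, 206 mm long, a loose bystander; origin at the middle of its underside.
- timer: White lab timer with three keys, 55 x 70 x 18 mm, a loose bystander; origin at the middle of its underside.

How it is judged:
On the way, in this order (a step that is already met when the one before it is completed fails the run):
1. the vent slide is at its stop, the lid still shut (value of joint vent above 0.0275 m and z of lid in the frame of rim below 0.004 m), for 0.1 s.
2. the lid is off its seal and held just above the pot (z of lid in the frame of rim between 0.02 and 0.04 m and horizontal distance between lid and rim below 0.015 m and angle between lid's own z axis and vertical below 0.17 rad and contact force between the fingers and lid above 0.5 N and contact force between lid and desiccator below 0.3 N), for 0.5 s.
At the end, for the whole second after the job is handed in: The vent slide is at its stop (beyond 27.5 mm), and the gripper holds the lid still and level (within 10 degrees), its flange 20 to 40 mm above the rim and within 15 mm of the pot's axis, clear of the desiccator (all of step 2 and value of joint vent above 0.0275 m and linear speed of lid below 0.03 m/s); the arm keeps its last pose, push and grip.
It fails at once if the lid is lifted before the vent is open (z of lid in the frame of rim above 0.008 m and value of joint vent below 0.0265 m).
It fails at once if the lid flies up (more than 70 mm above the rim) (z of lid in the frame of rim above 0.07 m).
It fails at once if a bystander is moved by more than 30 mm (distance of any of pipette_dark, timer from where it was at the start of the episode above 0.03 m).
It also fails if it takes over 48 s, if anything falls off the work surface, if the arm or the gripper's body presses on something with over 40 N, if the wrist force passes 120 N, or if a joint passes its speed limit or range.

ROBOT

A 6-joint arm with a two-finger parallel gripper is mounted at the origin on a cart in front of the work surface, level with it; the furniture and walls round the work are solid. World frame = base frame: x ahead of the robot, y to its left, z up, the work surface at z = 0. Lengths are in m, angles in rad, forces in N, time in s.
With the tool pointing down it reaches from about 0.25 to 0.8 m from the base axis. Payload 3.9 kg.
Tool frame: the origin (TCP) lies on the centre line of the jaws, within the pads' length; the fingertips stand 17 mm ahead of it and the grasp point (between the pads) lies 2 mm behind it; z points along the fingers, y is the line along which they close (so a half turn about z gives the same grasp; the last joint's range is limited). The gripper opens to 85 mm and grips with 20 to 120 N. Pads are 22 mm wide; open, the fingers measure 114 mm over their backs; the gripper's body (76 mm by 85 mm) begins 54 mm behind the grasp point. The pads swing forward as they close: fully open they stand 13 mm farther back than shut.
Start: joints at [1.202, 0.26, -0.138, 1.173, 0, 1.571], TCP at [0.189, 0.49, 0.248] pointing down, gripper open.
Joint ranges: [-2.78, 2.78], [-0.83, 1.72], [-1.28, 1.37], [-1.9, 2.12], [-1.57, 1.48], [-3.14, 3.14]. Speed limits (rad/s): [2.57, 2.57, 3.14, 3.14, 3.14, 3.14].

INTERFACE

Orientations are given as a unit quaternion [x, y, z, w].
In Python, from rig import arm, viewer, order gives the robot as it stands. The module is installed in compiled form; this text tells all that it offers.
- The arm moves only by the tool step_arm, never from a script. Its argument "rows" is a list of rows, each an object of numbers: "ax", "ay", "az": the turn, a rotation vector about the tool's x, y, z in rad; "dx", "dy", "dz": the shift along the tool's x, y, z in cm; "fingers": the opening, from 0 (shut) to 1 (fully open). A call has 1 to 20 rows; each row shifts and turns the commanded pose from where the row before left it, along the tool's axes as they then stand; what a row does not reach is not made up. A row lasts 1/10 s, in which the tool goes at most 50 mm and 8.59 degrees, less where a joint would pass 70% of its speed; a pose out of reach is approached as far as the arm can. A call is refused whole if a number of a shift passes 5 or a number of a turn 0.15, either way. A call with a gripper value outside its range is refused whole. The fingers move at their own pace and stop on an object; "grip_force" is the grip in N (left out, the last holds). Time passes only in rows, so rows that do not move let the fingers close. It gives the time, the measured TCP pose, the force, the opening and the grip force at its end, in the units of the state.
- arm.sense(): the state, without advancing time (a new reading comes with each control period).
- viewer.snapshot(name): name is "scene" or "top" or "wrist"; returns (picture, depth): 400x640x3 uint8, red, green, blue; 400x640 float32, m along the optical axis (not along the pixel's ray), 0 where there is no reading.
- viewer.calibration(name): a dict with "fx", "fy", "cx", "cy" (pixels), "rvec" (rotation vector, rad) and "tvec" (3), from world to camera coordinates, as OpenCV has them; the wrist camera has in their place "T_tool_cam" (4x4, takes a point from camera to tool coordinates, whose origin is the TCP and whose axes are the flange's). Camera axes: x right, y down, z forward; pixel columns grow to the right and rows downward; lengths in m; the calibration is good to about 2 mm. A picture is of the moment at which its call begins: read the wrist's pose just before it. calibration takes no time and is no camera call.
- order.sign_off(): hands the job in; it is judged then, once.
Trained networks look in the newest picture that a camera, given by its name, has taken for a name from the list of things; names that differ only in an ending like _2 or _b are one class to them, and where a whole thing is asked for, a point or a joint stands for the part that bears it (a point fixed in the world has none). Each returns a list of dicts, best first, with "confidence" (0 to 1); they miss things now and then, are a little off and sometimes report something else, mostly with a low value. They report only what shows in the picture. A call takes as long as a camera call.
- viewer.cut_out(camera, query): "region" (400x640 bool, what is visible of it) and "bbox" ([left, top, width, height] in pixels, round what is visible of it).
- viewer.pinpoint(camera, query): "uv" ([column, row] in pixels: a listed point, or the origin of a listed thing).
The state is a dict: "t": time; "joint_positions": joint angles; "joint_vel": joint speeds; "joint_torque": joint torques, N m; "position": TCP position; "tcp_rot": TCP orientation; "ft_force": force on the tool from outside, world axes, zero at the start; "wrist_torque": the same for the moment, N m; "grip_width": finger opening in m; "finger_force": force on a finger pad.
Only numpy, scipy, OpenCV 4.12 (cv2) and the standard library are available. Lean on these libraries where they do the work, as an engineer would, in place of code of your own. Each camera call takes 0.05 s, during which the arm holds its last target. There are 200 camera calls.

## Working session

There is one attempt and no reset: what is moved stays moved. The work goes in short steps, Python scripts to look and compute and a tool call to move; the robot and the scene stay as the last step left them, time stands still between calls to the robot, and variables do not carry over. Pictures are saved under pics/ and viewed, at most 10 in all, crops included, and the job is handed in when it is done.

Besides the shell and the picture viewer there is one more tool, called after "Call:" as name([rows], argument=value, ...), one row to a line, values as JSON. step_arm: Moves the arm, as the interface text tells. Its arguments: {"type":"object","properties":{"rows":{"type":"array","items":{"type":"object","properties":{"ax":{"type":"number"},"ay":{"type":"number"},"az":{"type":"number"},"dx":{"type":"number"},"dy":{"type":"number"},"dz":{"type":"number"},"fingers":{"type":"number"}}}},"grip_force":{"type":"number"}},"required":["rows"]}

```bash
mkdir -p pics; cat > h.py <<'E'
import numpy as np, cv2
from scipy.spatial.transform import Rotation as R
from rig import arm, viewer, order
def ray(cam,uv,z):
    c=viewer.calibration(cam); M=R.from_rotvec(np.ravel(c['rvec'])).as_matrix(); t=np.ravel(c['tvec'])
    d=M.T@np.array([(uv[0]-c['cx'])/c['fx'],(uv[1]-c['cy'])/c['fy'],1]); o=-M.T@t
    return o+d*(z-o[2])/d[2]
def cloud(cam,depth,mask):
    c=viewer.calibration(cam); M=R.from_rotvec(np.ravel(c['rvec'])).as_matrix(); t=np.ravel(c['tvec'])
    v,u=np.nonzero(mask&(depth>0)); z=depth[v,u]
    P=np.c_[(u-c['cx'])/c['fx']*z,(v-c['cy'])/c['fy']*z,z]
    return (P-t)@M
def save(n,p): cv2.imwrite('pics/'+n+'.png',p[:,:,::-1])
E
python3 - <<'E'
from h import *
s=arm.sense(); print({k:np.round(s[k],3) for k in s})
for cam in('top','scene'):
    p,d=viewer.snapshot(cam); save(cam,p)
    for q,z in(('lid_knob',.156),('vent_knob',.12),('desiccator',0),('pipette_dark',0),('timer',0),('rim',.1)):
        for r in viewer.pinpoint(cam,q)[:2]: print(cam,q,np.round(r['uv'],1),round(r['confidence'],2),np.round(ray(cam,r['uv'],z),4))
    for q in('vent_knob','lid_knob'):
        for r in viewer.cut_out(cam,q)[:1]:
            P=cloud(cam,d,r['region']); print(cam,q,r['bbox'],round(r['confidence'],2),np.round(np.median(P,0),4),np.round(np.percentile(P,[3,97],axis=0),4))
E
```

```text
{'t': np.float64(0.0), 'joint_positions': array([ 1.202,  0.261, -0.139,  1.173,  0.   ,  1.571]), 'joint_vel': array([ 0.   , -0.001, -0.002,  0.001,  0.   , -0.001]), 'joint_torque': array([-3.0000e-03, -4.0567e+01,  2.5392e+01,  1.8000e-02, -0.0000e+00,
       -0.0000e+00]), 'position': array([0.189, 0.489, 0.247]), 'tcp_rot': array([ 0.183,  0.983, -0.001, -0.   ]), 'ft_force': array([ 0.13 , -0.636,  0.774]), 'wrist_torque': array([-0.034, -0.04 , -0.033]), 'finger_force': np.float64(0.0), 'grip_width': np.float64(0.085)}
top lid_knob [286.7 189.6] 0.9 [0.5467 0.3802 0.156 ]
top vent_knob [334.6 194.4] 0.36 [0.5392 0.2272 0.12  ]
top timer [221.9 227.4] 0.6 [0.4397 0.6112 0.    ]
top vent_knob [328.8, 192.2, 10.1, 7.0] 0.39 [0.5369 0.2319 0.1188] [[0.53   0.222  0.0993]
 [0.5447 0.2412 0.1386]]
top lid_knob [260.0, 166.6, 57.4, 53.7] 0.73 [0.5337 0.3781 0.1233] [[0.4606 0.3034 0.1023]
 [0.6176 0.4567 0.1732]]
scene lid_knob [283.  192.7] 0.85 [0.5462 0.3782 0.156 ]
scene lid_knob [287.9 251.3] 0.2 [0.3693 0.5833 0.156 ]
scene vent_knob [316.6 187.7] 0.55 [0.5407 0.2406 0.12  ]
scene desiccator [286.9 249.3] 0.85 [0.5358 0.3875 0.    ]
scene pipette_dark [400.8 195.1] 0.66 [ 0.4286 -0.0838  0.    ]
scene timer [257.4 309.8] 0.88 [0.4403 0.6079 0.    ]
scene timer [402.5 195.7] 0.56 [ 0.422  -0.0824  0.    ]
scene vent_knob [313.3, 181.7, 9.1, 13.2] 0.6 [0.5408 0.2373 0.1066] [[0.5298 0.0944 0.0435]
 [0.6478 0.2451 0.1332]]
scene lid_knob [251.9, 185.7, 69.9, 44.4] 0.73 [0.5169 0.4107 0.1218] [[0.4563 0.3297 0.1029]
 [0.5967 0.4675 0.1731]]
```

```bash
python3 - <<'E'
from h import *
a=cv2.imread('pics/top.png')[140:260,190:400];b=cv2.imread('pics/scene.png')[130:330,200:440]
cv2.imwrite('pics/c1.png',cv2.resize(a,None,fx=3.8,fy=3.8,interpolation=cv2.INTER_CUBIC))
cv2.imwrite('pics/c2.png',cv2.resize(b,None,fx=3,fy=3,interpolation=cv2.INTER_CUBIC))
E
```

```text
(no output)
```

View pics/c1.png

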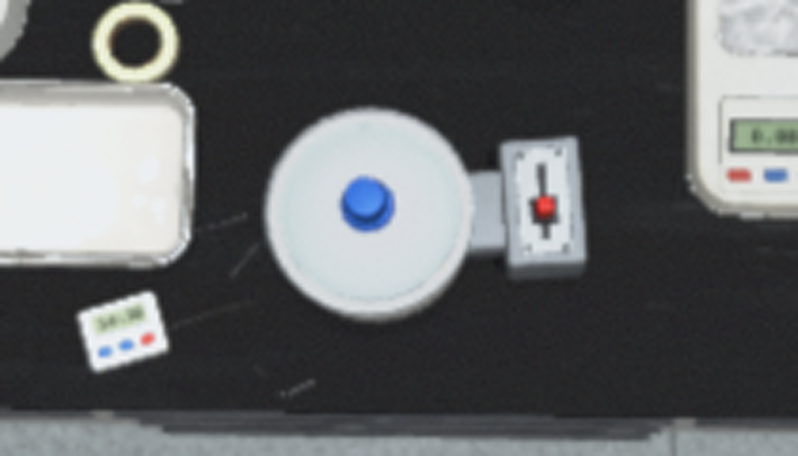

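View pics/c2.png

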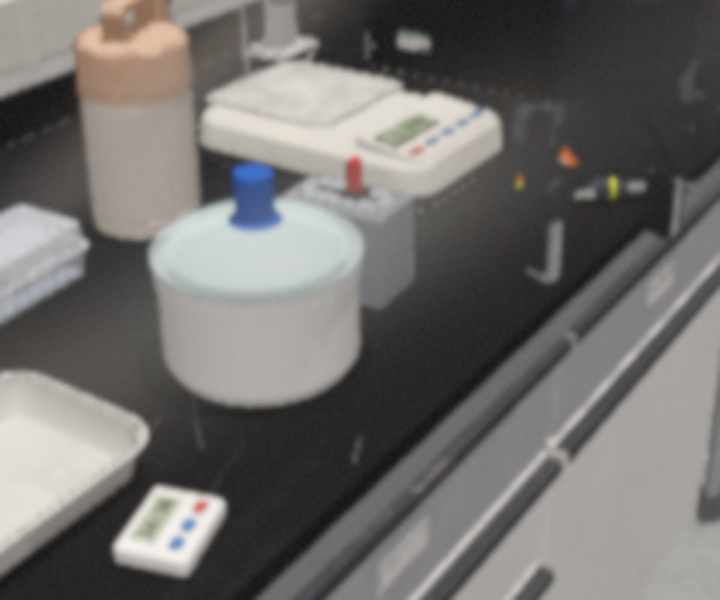

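The top crop shows the pot at (370,212), its blue knob at (367,205), the block to its right with the slot nearly vertical and the red knob at (545,205), so yaw is small. The scene crop agrees; the timer is at lower left, clear of the work. Next I measure the yaw and the red post more exactly.

```bash
python3 - <<'E'
from h import *
for cam in('top','scene'):
    p,d=viewer.snapshot(cam); hsv=cv2.cvtColor(p,cv2.COLOR_RGB2HSV)
    red=((hsv[...,0]<8)|(hsv[...,0]>172))&(hsv[...,1]>140)&(hsv[...,2]>70)
    blue=(abs(hsv[...,0].astype(int)-110)<14)&(hsv[...,1]>150)
    for n,m,z,box in(('red',red,.125,(300,170,350,215)),('blue',blue,.15,(255,160,315,225))):
        k=np.zeros_like(m);k[box[1]:box[3],box[0]:box[2]]=1;m=m&k
        v,u=np.nonzero(m); print(cam,n,len(v),u.mean(),v.mean(),u.min(),u.max(),v.min(),v.max(),ray(cam,(u.mean(),v.mean()),z).round(4))
        P=cloud(cam,d,m); P=P[P[:,2]>P[:,2].max()-.008]; print(P.mean(0).round(4))
    P=cloud(cam,d,np.ones_like(d,bool))
    Q=P[(abs(P[:,2]-.095)<.005)&(abs(P[:,0]-.54)<.09)&(P[:,1]<.275)&(P[:,1]>.17)]
    r=cv2.minAreaRect((Q[:,:2]*1000).astype(np.float32)); print('block',len(Q),r)
c=viewer.calibration('wrist'); print(c)
E
```

```text
top red 22 332.90909090909093 194.0909090909091 331 335 192 196 [0.5393 0.2328 0.125 ]
[0.5399 0.2313 0.1351]
top blue 128 286.234375 193.453125 280 292 187 199 [0.5353 0.3818 0.15  ]
[0.5374 0.3815 0.1805]
block 477 ((550.2630004882812, 233.0224609375), (108.17352294921875, 67.77603149414062), 4.992007255554199)
scene red 4 317.5 184.5 317 318 184 185 [0.5446 0.2304 0.125 ]
[0.5384 0.2393 0.1297]
scene blue 74 283.2162162162162 187.93243243243242 278 290 185 192 [0.5731 0.3443 0.15  ]
[0.5362 0.3874 0.1745]
block 357 ((549.4314575195312, 235.58193969726562), (112.3177719116211, 67.78225708007812), 3.737931489944458)
{'fx': 315.0292742606407, 'fy': 315.0292742606407, 'cx': 319.969613403603, 'cy': 199.99439243318167, 'T_tool_cam': array([[-6.71276179e-04, -9.52914708e-01, -3.03237709e-01,
         7.79081418e-02],
       [ 9.99999723e-01, -7.37300342e-04,  1.03246880e-04,
        -2.40363083e-04],
       [-3.21962737e-04, -3.03237555e-01,  9.52914939e-01,
        -1.25325261e-01],
       [ 0.00000000e+00,  0.00000000e+00,  0.00000000e+00,
         1.00000000e+00]])}
```

Call:
step_arm([
  {"az": 0.15, "fingers": 0.6},
  {"az": 0.15},
  {"az": 0.15},
  {"az": 0.15},
  {"az": 0.15},
  {"az": 0.15},
  {"az": 0.15},
  {"az": 0.074},
  {},
])

```text
schema error: expected keys ax, ay, az, dx, dy, dz, fingers
```

Call:
step_arm([
  {"dy": 2.7, "dx": -2.3},
  {"dy": 2.7, "dx": -2.3},
  {"dy": 2.7, "dx": -2.3},
  {"dy": 2.7, "dx": -2.3},
  {"dy": 2.7, "dx": -2.3},
  {"dy": 2.7, "dx": -2.3},
  {"dy": 2.7, "dx": -2.3},
  {"dy": 2.7, "dx": -2.3},
  {"dy": 2.7, "dx": -2.3},
  {"dy": 2.7, "dx": -2.3},
  {"dy": 2.7, "dx": -2.3},
  {"dy": 2.7, "dx": -2.3},
  {},
  {},
])

```text
schema error: expected keys ax, ay, az, dx, dy, dz, fingers
```

Call:
step_arm([
  {"ax": 0, "ay": 0, "az": 0.15, "dx": 0, "dy": 0, "dz": 0, "fingers": 0.6},
  {"ax": 0, "ay": 0, "az": 0.15, "dx": 0, "dy": 0, "dz": 0, "fingers": 0.6},
  {"ax": 0, "ay": 0, "az": 0.15, "dx": 0, "dy": 0, "dz": 0, "fingers": 0.6},
  {"ax": 0, "ay": 0, "az": 0.15, "dx": 0, "dy": 0, "dz": 0, "fingers": 0.6},
  {"ax": 0, "ay": 0, "az": 0.15, "dx": 0, "dy": 0, "dz": 0, "fingers": 0.6},
  {"ax": 0, "ay": 0, "az": 0.15, "dx": 0, "dy": 0, "dz": 0, "fingers": 0.6},
  {"ax": 0, "ay": 0, "az": 0.15, "dx": 0, "dy": 0, "dz": 0, "fingers": 0.6},
  {"ax": 0, "ay": 0, "az": 0.074, "dx": 0, "dy": 0, "dz": 0, "fingers": 0.6},
  {"ax": 0, "ay": 0, "az": 0, "dx": 0, "dy": 0, "dz": 0, "fingers": 0.6},
])

```text
t: 1.9
position: [0.1892, 0.4897, 0.2483]
tcp_rot: [0.679, 0.734, 0.0, -0.0]
ft_force: [0.2, 0.3, 0.2]
grip_width: 0.0514
finger_force: 0.0
```

Call:
step_arm([
  {"ax": 0, "ay": 0, "az": 0, "dx": -2.3, "dy": 2.7, "dz": 0, "fingers": 0.6},
  {"ax": 0, "ay": 0, "az": 0, "dx": -2.3, "dy": 2.7, "dz": 0, "fingers": 0.6},
  {"ax": 0, "ay": 0, "az": 0, "dx": -2.3, "dy": 2.7, "dz": 0, "fingers": 0.6},
  {"ax": 0, "ay": 0, "az": 0, "dx": -2.3, "dy": 2.7, "dz": 0, "fingers": 0.6},
  {"ax": 0, "ay": 0, "az": 0, "dx": -2.3, "dy": 2.7, "dz": 0, "fingers": 0.6},
  {"ax": 0, "ay": 0, "az": 0, "dx": -2.3, "dy": 2.7, "dz": 0, "fingers": 0.6},
  {"ax": 0, "ay": 0, "az": 0, "dx": -2.3, "dy": 2.7, "dz": 0, "fingers": 0.6},
  {"ax": 0, "ay": 0, "az": 0, "dx": -2.3, "dy": 2.7, "dz": 0, "fingers": 0.6},
  {"ax": 0, "ay": 0, "az": 0, "dx": -2.3, "dy": 2.7, "dz": 0, "fingers": 0.6},
  {"ax": 0, "ay": 0, "az": 0, "dx": -2.3, "dy": 2.7, "dz": 0, "fingers": 0.6},
  {"ax": 0, "ay": 0, "az": 0, "dx": -2.3, "dy": 2.7, "dz": 0, "fingers": 0.6},
  {"ax": 0, "ay": 0, "az": 0, "dx": -2.3, "dy": 2.7, "dz": 0, "fingers": 0.6},
  {"ax": 0, "ay": 0, "az": 0, "dx": 0, "dy": 0, "dz": 0, "fingers": 0.6},
  {"ax": 0, "ay": 0, "az": 0, "dx": 0, "dy": 0, "dz": 0, "fingers": 0.6},
])

```text
t: 3.3
position: [0.534, 0.2393, 0.248]
tcp_rot: [0.679, 0.734, -0.0, -0.0]
ft_force: [-0.2, 0.5, 0.0]
grip_width: 0.0515
finger_force: 0.0
```

```bash
cat >> h.py <<'E'
def wcam():
    s=arm.sense(); T=np.eye(4);T[:3,:3]=R.from_quat(s['tcp_rot']).as_matrix();T[:3,3]=s['position']
    p,d=viewer.snapshot('wrist'); c=viewer.calibration('wrist'); return s,T@c['T_tool_cam'],c,p,d
def wray(Tc,c,uv,z):
    v=Tc[:3,:3]@np.array([(uv[0]-c['cx'])/c['fx'],(uv[1]-c['cy'])/c['fy'],1]); o=Tc[:3,3]; return o+v*(z-o[2])/v[2]
def wcloud(Tc,c,d,m):
    v,u=np.nonzero(m&(d>0)); z=d[v,u]
    return np.c_[(u-c['cx'])/c['fx']*z,(v-c['cy'])/c['fy']*z,z]@Tc[:3,:3].T+Tc[:3,3]
E
python3 - <<'E'
from h import *
s,Tc,c,p,d=wcam(); save('w1',p)
for q,z in(('vent_knob',.12),('lid_knob',.156)):
    for r in viewer.pinpoint('wrist',q)[:2]: print(q,np.round(r['uv'],1),r['confidence'],wray(Tc,c,r['uv'],z).round(4))
hsv=cv2.cvtColor(p,cv2.COLOR_RGB2HSV)
red=((hsv[...,0]<8)|(hsv[...,0]>172))&(hsv[...,1]>140)&(hsv[...,2]>70)
P=wcloud(Tc,c,d,red); P=P[(P[:,2]>.128)&(P[:,2]<.15)]; print('redtop',len(P),P.mean(0).round(4),P.min(0).round(4),P.max(0).round(4))
P=wcloud(Tc,c,d,np.ones_like(red)); Q=P[(abs(P[:,2]-.095)<.004)&(P[:,1]<.28)&(abs(P[:,0]-.55)<.08)]
print('block',len(Q),cv2.minAreaRect((Q[:,:2]*1000).astype(np.float32)))
Q=P[(abs(P[:,2]-.176)<.004)&(P[:,1]>.33)]; print('lidtop',len(Q),len(Q) and (Q.mean(0).round(4),Q.min(0),Q.max(0)))
E
```

```text
vent_knob [323.9 204.6] 0.66 [0.5374 0.2324 0.12  ]
redtop 271 [0.5389 0.2332 0.1328] [0.5321 0.2255 0.128 ] [0.5458 0.2393 0.1355]
block 7135 ((547.7443237304688, 233.34071350097656), (109.17671203613281, 67.22454833984375), 4.436080455780029)
lidtop 335 (array([0.5368, 0.3678, 0.1747]), array([0.52519774, 0.36504006, 0.17213651]), array([0.54798116, 0.37067132, 0.17759179]))
```

View pics/w1.png

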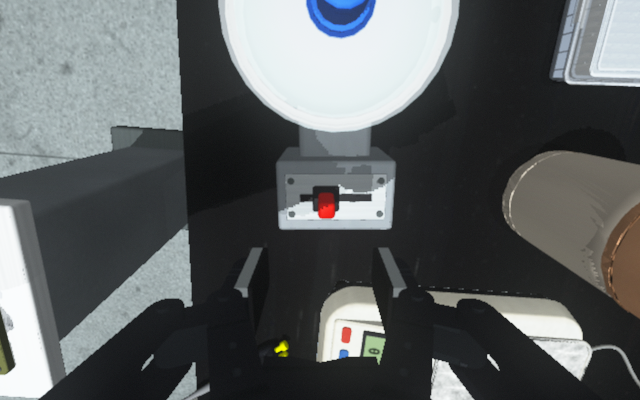

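Wrist view: the red knob is at (326,205) in its slot, block edges level, jaws straddle along the slide direction. Position (0.5385, 0.233), yaw 4.4°, heights as they should be. Descending.

Call:
step_arm([
  {"ax": 0, "ay": 0, "az": 0, "dx": -0.66, "dy": 0.4, "dz": 1.8, "fingers": 0.6},
  {"ax": 0, "ay": 0, "az": 0, "dx": 0, "dy": 0, "dz": 2.5, "fingers": 0.6},
  {"ax": 0, "ay": 0, "az": 0, "dx": 0, "dy": 0, "dz": 2.5, "fingers": 0.6},
  {"ax": 0, "ay": 0, "az": 0, "dx": 0, "dy": 0, "dz": 2.0, "fingers": 0.6},
  {"ax": 0, "ay": 0, "az": 0, "dx": 0, "dy": 0, "dz": 2.0, "fingers": 0.6},
  {"ax": 0, "ay": 0, "az": 0, "dx": 0, "dy": 0, "dz": 1.0, "fingers": 0.6},
  {"ax": 0, "ay": 0, "az": 0, "dx": 0, "dy": 0, "dz": 1.0, "fingers": 0.6},
  {"ax": 0, "ay": 0, "az": 0, "dx": 0, "dy": 0, "dz": 0, "fingers": 0.6},
  {"ax": 0, "ay": 0, "az": 0, "dx": 0, "dy": 0, "dz": 0, "fingers": 0},
  {"ax": 0, "ay": 0, "az": 0, "dx": 0, "dy": 0, "dz": 0, "fingers": 0},
  {"ax": 0, "ay": 0, "az": 0, "dx": 0, "dy": 0, "dz": 0, "fingers": 0},
  {"ax": 0, "ay": 0, "az": 0, "dx": 0, "dy": 0, "dz": 0, "fingers": 0},
  {"ax": 0, "ay": 0, "az": 0, "dx": 0, "dy": 0, "dz": 0, "fingers": 0},
], grip_force=40)

```text
t: 4.75
position: [0.539, 0.2338, 0.1214]
tcp_rot: [0.679, 0.734, 0.001, 0.0]
ft_force: [-0.0, 0.4, 5.0]
grip_width: 0.0129
finger_force: 40.3
```

Call:
step_arm([
  {"ax": 0, "ay": 0, "az": 0, "dx": 0, "dy": 0.4, "dz": 0, "fingers": 0},
  {"ax": 0, "ay": 0, "az": 0, "dx": 0, "dy": 0.4, "dz": 0, "fingers": 0},
  {"ax": 0, "ay": 0, "az": 0, "dx": 0, "dy": 0.4, "dz": 0, "fingers": 0},
  {"ax": 0, "ay": 0, "az": 0, "dx": 0, "dy": 0.4, "dz": 0, "fingers": 0},
  {"ax": 0, "ay": 0, "az": 0, "dx": 0, "dy": 0.2, "dz": 0, "fingers": 0},
  {"ax": 0, "ay": 0, "az": 0, "dx": 0, "dy": 0, "dz": 0, "fingers": 0},
])

```text
t: 5.35
position: [0.5564, 0.2352, 0.1214]
tcp_rot: [0.679, 0.734, 0.001, -0.0]
ft_force: [-1.7, -0.1, 6.9]
grip_width: 0.0135
finger_force: 40.7
```

Call:
step_arm([
  {"ax": 0, "ay": 0, "az": 0, "dx": 0, "dy": 0.2, "dz": 0, "fingers": 0},
  {"ax": 0, "ay": 0, "az": 0, "dx": 0, "dy": 0.2, "dz": 0, "fingers": 0},
  {"ax": 0, "ay": 0, "az": 0, "dx": 0, "dy": 0, "dz": 0, "fingers": 0},
])

```text
t: 5.65
position: [0.5602, 0.2355, 0.1214]
tcp_rot: [0.679, 0.734, 0.0, -0.0]
ft_force: [-1.6, 0.3, 7.0]
grip_width: 0.0134
finger_force: 40.7
```

Call:
step_arm([
  {"ax": 0, "ay": 0, "az": 0, "dx": 0, "dy": 0.2, "dz": 0, "fingers": 0},
  {"ax": 0, "ay": 0, "az": 0, "dx": 0, "dy": 0, "dz": 0, "fingers": 0},
])

```text
t: 5.85
position: [0.5621, 0.2357, 0.1214]
tcp_rot: [0.679, 0.734, 0.0, -0.0]
ft_force: [-2.8, -0.6, 7.5]
grip_width: 0.0133
finger_force: 40.7
```

Call:
step_arm([
  {"ax": 0, "ay": 0, "az": 0, "dx": 0, "dy": 0.2, "dz": 0, "fingers": 0},
  {"ax": 0, "ay": 0, "az": 0, "dx": 0, "dy": 0, "dz": 0, "fingers": 0},
])

```text
t: 6.05
position: [0.5636, 0.2358, 0.1214]
tcp_rot: [0.679, 0.734, 0.0, -0.001]
ft_force: [-3.5, -0.4, 7.8]
grip_width: 0.0131
finger_force: 40.8
```

Call:
step_arm([
  {"ax": 0, "ay": 0, "az": 0, "dx": 0, "dy": 0.2, "dz": 0, "fingers": 0},
  {"ax": 0, "ay": 0, "az": 0, "dx": 0, "dy": 0, "dz": 0, "fingers": 0},
])

```text
t: 6.25
position: [0.5637, 0.2358, 0.1214]
tcp_rot: [0.679, 0.734, -0.001, -0.002]
ft_force: [-8.1, -0.6, 11.6]
grip_width: 0.0131
finger_force: 41.2
```

Call:
step_arm([
  {"ax": 0, "ay": 0, "az": 0, "dx": 0, "dy": 0.2, "dz": 0, "fingers": 0},
  {"ax": 0, "ay": 0, "az": 0, "dx": 0, "dy": 0, "dz": 0, "fingers": 0},
  {"ax": 0, "ay": 0, "az": 0, "dx": 0, "dy": 0, "dz": 0, "fingers": 0},
])

```text
t: 6.55
position: [0.5638, 0.2358, 0.1213]
tcp_rot: [0.679, 0.734, -0.002, -0.003]
ft_force: [-11.3, -0.0, 13.8]
grip_width: 0.0135
finger_force: 41.7
```

Stop felt (11 N, no more movement). Releasing and going up, over to the lid.

Call:
step_arm([
  {"ax": 0, "ay": 0, "az": 0, "dx": 0, "dy": 0, "dz": 0, "fingers": 0.6},
  {"ax": 0, "ay": 0, "az": 0, "dx": 0, "dy": 0, "dz": 0, "fingers": 0.6},
  {"ax": 0, "ay": 0, "az": 0, "dx": 0, "dy": 0, "dz": 0, "fingers": 0.6},
  {"ax": 0, "ay": 0, "az": 0, "dx": 0, "dy": 0, "dz": 0, "fingers": 0.6},
  {"ax": 0, "ay": 0, "az": 0, "dx": 0, "dy": 0, "dz": -2, "fingers": 0.6},
  {"ax": 0, "ay": 0, "az": 0, "dx": 0, "dy": 0, "dz": -3, "fingers": 0.6},
  {"ax": 0, "ay": 0, "az": 0, "dx": 0, "dy": 0, "dz": -3, "fingers": 0.6},
  {"ax": 0, "ay": 0, "az": 0, "dx": 0, "dy": 0, "dz": -3, "fingers": 0.6},
  {"ax": 0, "ay": 0, "az": 0, "dx": 0, "dy": 0, "dz": -2, "fingers": 1},
  {"ax": 0, "ay": 0, "az": 0, "dx": 2.5, "dy": -0.5, "dz": 0, "fingers": 1},
  {"ax": 0, "ay": 0, "az": 0, "dx": 2.5, "dy": -0.5, "dz": 0, "fingers": 1},
  {"ax": 0, "ay": 0, "az": 0, "dx": 2.5, "dy": -0.5, "dz": 0, "fingers": 1},
  {"ax": 0, "ay": 0, "az": 0, "dx": 2.5, "dy": -0.5, "dz": 0, "fingers": 1},
  {"ax": 0, "ay": 0, "az": 0, "dx": 2.5, "dy": 0, "dz": 0, "fingers": 1},
  {"ax": 0, "ay": 0, "az": 0, "dx": 0, "dy": 0, "dz": 0, "fingers": 1},
  {"ax": 0, "ay": 0, "az": 0, "dx": 0, "dy": 0, "dz": 0, "fingers": 1},
])

```text
t: 8.15
position: [0.5384, 0.3592, 0.2498]
tcp_rot: [0.679, 0.734, -0.0, 0.0]
ft_force: [-0.4, 0.3, 0.1]
grip_width: 0.0852
finger_force: 0.0
```

```bash
python3 - <<'E'
from h import *
s,Tc,c,p,d=wcam(); save('w2',p)
for q,z in(('vent_knob',.12),('lid_knob',.156)):
    for r in viewer.pinpoint('wrist',q)[:2]: print(q,np.round(r['uv'],1),r['confidence'],wray(Tc,c,r['uv'],z).round(4))
hsv=cv2.cvtColor(p,cv2.COLOR_RGB2HSV)
blue=(abs(hsv[...,0].astype(int)-110)<14)&(hsv[...,1]>150)
P=wcloud(Tc,c,d,blue); Q=P[(abs(P[:,2]-.176)<.005)]; print('lidtop',len(Q),Q.mean(0).round(4),Q.min(0).round(4),Q.max(0).round(4),cv2.minEnclosingCircle((Q[:,:2]*1000).astype(np.float32)))
P=wcloud(Tc,c,d,np.ones_like(blue)); Q=P[(abs(P[:,2]-.104)<.006)&(P[:,1]>.285)&(np.hypot(P[:,0]-.537,P[:,1]-.382)<.11)]; print('flange',len(Q),cv2.minEnclosingCircle((Q[:,:2]*1000).astype(np.float32)))
print(s['position'])
p,d=viewer.snapshot('top')
hsv=cv2.cvtColor(p,cv2.COLOR_RGB2HSV)
red=((hsv[...,0]<8)|(hsv[...,0]>172))&(hsv[...,1]>140)&(hsv[...,2]>70); red[:170]=0;red[215:]=0;red[:,:300]=0;red[:,350:]=0
P=cloud('top',d,red);print('vent',len(P),P[P[:,2]>.128].mean(0) if len(P) else 0)
E
```

```text
vent_knob [332.4 321.5] 0.83 [0.5599 0.2333 0.12  ]
vent_knob [319.6 166.9] 0.33 [0.5357 0.3839 0.12  ]
lid_knob [319.1 181.9] 0.69 [0.5357 0.3804 0.156 ]
lidtop 1747 [0.536  0.3827 0.1755] [0.52   0.3664 0.171 ] [0.552  0.3979 0.1776] ((535.5189208984375, 382.4373779296875), 16.557037353515625)
flange 9052 ((535.7035522460938, 382.17138671875), 89.74758911132812)
[0.53844099 0.3591509  0.24978125]
vent 0 0
```

View pics/w2.png

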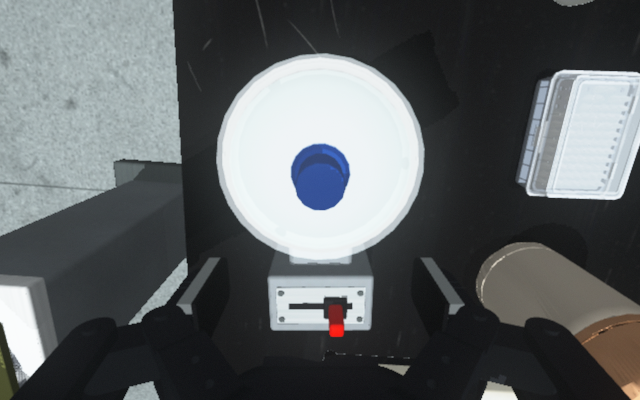

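The knob sits at (321,180) at the lid's centre and the slider at +15 mm of its slot (336,310), which means open. The lid knob measures (0.5357, 0.3823), with the flange circle agreeing. Descending and gripping.

Call:
step_arm([
  {"ax": 0, "ay": 0, "az": 0, "dx": 1.2, "dy": -0.1, "dz": 0, "fingers": 1},
  {"ax": 0, "ay": 0, "az": 0, "dx": 1.1, "dy": 0, "dz": 0, "fingers": 1},
  {"ax": 0, "ay": 0, "az": 0, "dx": 0, "dy": 0, "dz": 2, "fingers": 1},
  {"ax": 0, "ay": 0, "az": 0, "dx": 0, "dy": 0, "dz": 2, "fingers": 1},
  {"ax": 0, "ay": 0, "az": 0, "dx": 0, "dy": 0, "dz": 2, "fingers": 1},
  {"ax": 0, "ay": 0, "az": 0, "dx": 0, "dy": 0, "dz": 2, "fingers": 1},
  {"ax": 0, "ay": 0, "az": 0, "dx": 0, "dy": 0, "dz": 1.2, "fingers": 1},
  {"ax": 0, "ay": 0, "az": 0, "dx": 0, "dy": 0, "dz": 0, "fingers": 1},
  {"ax": 0, "ay": 0, "az": 0, "dx": 0, "dy": 0, "dz": 0, "fingers": 0},
  {"ax": 0, "ay": 0, "az": 0, "dx": 0, "dy": 0, "dz": 0, "fingers": 0},
  {"ax": 0, "ay": 0, "az": 0, "dx": 0, "dy": 0, "dz": 0, "fingers": 0},
  {"ax": 0, "ay": 0, "az": 0, "dx": 0, "dy": 0, "dz": 0, "fingers": 0},
  {"ax": 0, "ay": 0, "az": 0, "dx": 0, "dy": 0, "dz": 0, "fingers": 0},
  {"ax": 0, "ay": 0, "az": 0, "dx": 0, "dy": 0, "dz": 0, "fingers": 0},
], grip_force=90)

```text
t: 9.75
position: [0.5365, 0.3822, 0.1598]
tcp_rot: [0.679, 0.734, 0.001, 0.0]
ft_force: [-0.0, -0.6, 5.8]
grip_width: 0.0322
finger_force: 89.3
```

Call:
step_arm([
  {"ax": 0, "ay": 0, "az": 0, "dx": 0, "dy": 0, "dz": -0.1, "fingers": 0},
  {"ax": 0, "ay": 0, "az": 0, "dx": 0, "dy": 0, "dz": -0.1, "fingers": 0},
  {"ax": 0, "ay": 0, "az": 0, "dx": 0, "dy": 0, "dz": -0.1, "fingers": 0},
  {"ax": 0, "ay": 0, "az": 0, "dx": 0, "dy": 0, "dz": 0, "fingers": 0},
])

```text
t: 10.15
position: [0.5358, 0.3818, 0.1603]
tcp_rot: [0.679, 0.734, -0.0, -0.0]
ft_force: [2.1, 1.2, -5.7]
grip_width: 0.0321
finger_force: 89.7
```

Call:
step_arm([
  {"ax": 0, "ay": 0, "az": 0, "dx": 0, "dy": 0, "dz": -0.1, "fingers": 0},
  {"ax": 0, "ay": 0, "az": 0, "dx": 0, "dy": 0, "dz": -0.1, "fingers": 0},
  {"ax": 0, "ay": 0, "az": 0, "dx": 0, "dy": 0, "dz": 0, "fingers": 0},
])

```text
t: 10.45
position: [0.5354, 0.3812, 0.1616]
tcp_rot: [0.679, 0.734, -0.001, 0.0]
ft_force: [4.3, 1.0, -15.8]
grip_width: 0.0314
finger_force: 90.4
```

Call:
step_arm([
  {"ax": 0, "ay": 0, "az": 0, "dx": 0, "dy": 0, "dz": -0.1, "fingers": 0},
  {"ax": 0, "ay": 0, "az": 0, "dx": 0, "dy": 0, "dz": -0.1, "fingers": 0},
  {"ax": 0, "ay": 0, "az": 0, "dx": 0, "dy": 0, "dz": 0, "fingers": 0},
])

```text
t: 10.75
position: [0.5351, 0.381, 0.1637]
tcp_rot: [0.679, 0.734, -0.002, -0.0]
ft_force: [3.8, -0.2, -22.1]
grip_width: 0.0317
finger_force: 91.0
```

Call:
step_arm([
  {"ax": 0, "ay": 0, "az": 0, "dx": 0, "dy": 0, "dz": -0.1, "fingers": 0},
  {"ax": 0, "ay": 0, "az": 0, "dx": 0, "dy": 0, "dz": -0.1, "fingers": 0},
  {"ax": 0, "ay": 0, "az": 0, "dx": 0, "dy": 0, "dz": 0, "fingers": 0},
])

```text
t: 11.05
position: [0.5349, 0.3816, 0.1683]
tcp_rot: [0.679, 0.734, -0.0, -0.001]
ft_force: [0.8, -0.6, -9.2]
grip_width: 0.0319
finger_force: 92.6
```

Call:
step_arm([
  {"ax": 0, "ay": 0, "az": 0, "dx": 0, "dy": 0, "dz": -0.1, "fingers": 0},
  {"ax": 0, "ay": 0, "az": 0, "dx": 0, "dy": 0, "dz": -0.1, "fingers": 0},
  {"ax": 0, "ay": 0, "az": 0, "dx": 0, "dy": 0, "dz": 0, "fingers": 0},
])

```text
t: 11.35
position: [0.5361, 0.3824, 0.1722]
tcp_rot: [0.679, 0.734, 0.002, 0.0]
ft_force: [-2.4, -1.8, 1.3]
grip_width: 0.0316
finger_force: 93.8
```

Call:
step_arm([
  {"ax": 0, "ay": 0, "az": 0, "dx": 0, "dy": 0, "dz": -0.2, "fingers": 0},
  {"ax": 0, "ay": 0, "az": 0, "dx": 0, "dy": 0, "dz": -0.2, "fingers": 0},
  {"ax": 0, "ay": 0, "az": 0, "dx": 0, "dy": 0, "dz": -0.2, "fingers": 0},
  {"ax": 0, "ay": 0, "az": 0, "dx": 0, "dy": 0, "dz": -0.2, "fingers": 0},
  {"ax": 0, "ay": 0, "az": 0, "dx": 0, "dy": 0, "dz": -0.2, "fingers": 0},
  {"ax": 0, "ay": 0, "az": 0, "dx": 0, "dy": 0, "dz": -0.2, "fingers": 0},
  {"ax": 0, "ay": 0, "az": 0, "dx": 0, "dy": 0, "dz": -0.2, "fingers": 0},
  {"ax": 0, "ay": 0, "az": 0, "dx": 0, "dy": 0, "dz": -0.2, "fingers": 0},
  {"ax": 0, "ay": 0, "az": 0, "dx": 0, "dy": 0, "dz": -0.2, "fingers": 0},
  {"ax": 0, "ay": 0, "az": 0, "dx": 0, "dy": 0, "dz": 0, "fingers": 0},
  {"ax": 0, "ay": 0, "az": 0, "dx": 0, "dy": 0, "dz": 0, "fingers": 0},
  {"ax": 0, "ay": 0, "az": 0, "dx": 0, "dy": 0, "dz": 0, "fingers": 0},
  {"ax": 0, "ay": 0, "az": 0, "dx": 0, "dy": 0, "dz": 0, "fingers": 0},
  {"ax": 0, "ay": 0, "az": 0, "dx": 0, "dy": 0, "dz": 0, "fingers": 0},
  {"ax": 0, "ay": 0, "az": 0, "dx": 0, "dy": 0, "dz": 0, "fingers": 0},
  {"ax": 0, "ay": 0, "az": 0, "dx": 0, "dy": 0, "dz": 0, "fingers": 0},
])

```text
t: 12.95
position: [0.5357, 0.3818, 0.1872]
tcp_rot: [0.679, 0.734, -0.0, -0.0]
ft_force: [0.0, -0.5, -3.7]
grip_width: 0.0317
finger_force: 93.1
```

```bash
python3 - <<'E'
from h import *
s,Tc,c,p,d=wcam(); save('w3',p)
hsv=cv2.cvtColor(p,cv2.COLOR_RGB2HSV)
P=wcloud(Tc,c,d,np.ones_like(d,bool)); r=np.hypot(P[:,0]-.5355,P[:,1]-.382)
Q=P[(r<.088)&(r>.075)&(P[:,2]<.16)&(P[:,2]>.08)]
A=np.c_[Q[:,:2]-[.5355,.382],np.ones(len(Q))]
x=np.linalg.lstsq(A,Q[:,2],rcond=None)[0]; print('flange top plane',len(Q),x.round(4),np.median(Q[:,2]))
Q=P[(r<.11)&(abs(P[:,2]-.134)<.008)]; print(cv2.minEnclosingCircle((Q[:,:2]*1000).astype(np.float32)))
print({k:np.round(s[k],3) for k in('position','ft_force','wrist_torque','finger_force','t')})
p,d=viewer.snapshot('scene'); cv2.imwrite('pics/s3.png',cv2.resize(p[130:330,200:440,::-1],None,fx=3,fy=3,interpolation=cv2.INTER_CUBIC))
E
```

```text
flange top plane 13798 [-0.0032 -0.0004  0.1351] 0.13503497393715813
((534.7352905273438, 381.46905517578125), 89.9747314453125)
{'position': array([0.536, 0.382, 0.187]), 'ft_force': array([ 0.006, -0.503, -3.718]), 'wrist_torque': array([-0.05 , -0.004, -0.002]), 'finger_force': np.float64(93.125), 't': np.float64(12.95)}
```

View pics/s3.png

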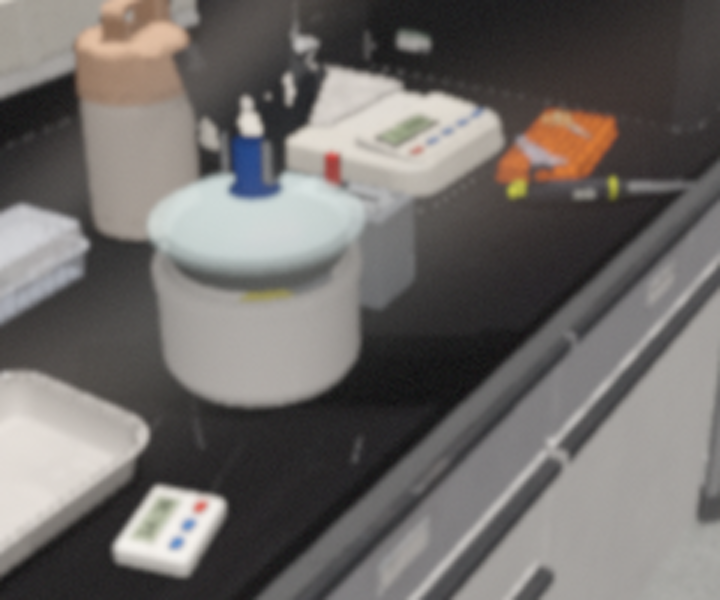

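View pics/w3.png

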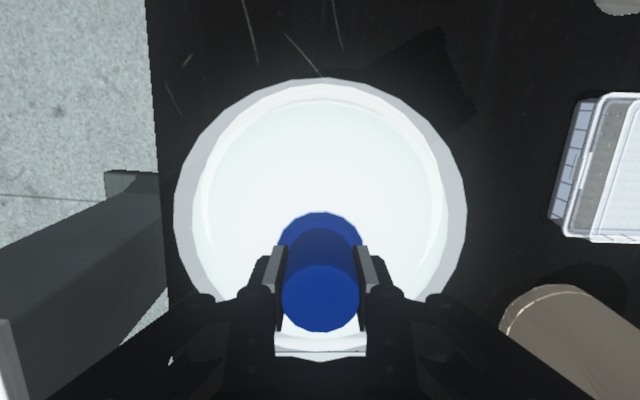

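The scene view shows the lid hanging level over the pot at about (257,225), with the rim visible below it. The wrist view shows the knob held at (320,295). The lid is 27 mm up, tilted under 0.2°, and centred within 1 mm, and the measured load is its weight alone.

```bash
python3 -c "
from rig import order
print(order.sign_off())"
```

```text
the job is handed in; nothing more can be done
None
```

I slid the vent open to its stop and freed the lid from its seal; the job is handed in with the lid held level about 27 mm above the rim, centred over the pot and touching only the gripper (no verdict came back).

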